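# Load three block heels into the heel block

## Robot

A 6-joint arm with a two-finger parallel gripper is mounted at the origin on the work surface. World frame = base frame: x ahead of the robot, y to its left, z up, the work surface at z = 0. Lengths are in m, angles in rad, forces in N, time in s.
With the tool pointing down it reaches from about 0.25 to 0.775 m from the base axis. Payload 4 kg.
Tool frame: the origin (TCP) lies midway between the tips of the shut fingers; the grasp point (between the pads) lies 19 mm behind it; z points along the fingers, y is the direction in which the jaws open and shut (so a half turn about z gives the same grasp; the last joint's range is limited). The gripper opens to 94 mm and grips with 3 to 60 N. Pads are 16 mm wide; open, the fingers measure 119 mm over their backs; the gripper's body (75 mm by 177 mm) begins 78 mm behind the grasp point.
Start: joints at [1.101, 0.087, 1.371, -0, 1.684, -0.103], TCP at [0.197, 0.513, 0.206] pointing down, gripper open.
Joint ranges: [-3.1, 3.1], [-0.76, 2.03], [0.27, 2.55], [-1.08, 4.22], [0.17, 2.65], [-2.57, 2.57]. Speed limits (rad/s): [2.79, 2.79, 3.14, 3.14, 3.14, 3.14].

## Interface

Orientations are given as [roll, pitch, yaw] about the fixed x, y, z axes, in that order (R = Rz(yaw) Ry(pitch) Rx(roll)).
In Python, from bench import robot gives the robot as it stands.
- The arm moves only by the tool servo_tool, never from a script. Its argument "rows" is a list of rows, each a list of 2 entries, a list of its own where there are three numbers: the shift along the tool's x, y, z normalised to -1 to 1, where 1 is 0.08 m, then the turn about the tool's z normalised to -1 to 1, where 1 is pi/2 rad. A call has 1 to 12 rows; each row is the pose to reach, as a shift and turn from the pose commanded when the call began, along the tool's axes at that moment; what a row does not reach only later rows make up. A row lasts 1/12 s, in which the tool goes at most 41.7 mm and 7.16 degrees, less where a joint would pass 70% of its speed; a pose out of reach is approached as far as the arm can. A call with a number of a shift or a turn outside -1 to 1 is refused whole. A call with a gripper value outside its range is refused whole. "grip" is the closure, from -1 (fully open) to 1 (shut), set as the call begins (left out, the last holds). The fingers move at their own pace and stop on an object; the grip force is fixed at half the most. Time passes only in rows, so rows that repeat a pose let the fingers close. It gives the time, the measured TCP pose, the force and the opening at its end, in the units of the state.
- robot.get_obs(): the state, without advancing time (a new reading comes with each control period).
- robot.snapshot(name): name is "scene" or "side" or "wrist"; returns a dict with "pixels" (420x560x3 uint8, red, green, blue), "camera_matrix" (3x3 intrinsics, pixels), "world_from_camera" (4x4, takes a point from camera to world coordinates). Camera axes: x right, y down, z forward; pixel columns grow to the right and rows downward; lengths in m; the calibration is good to about 2 mm. A picture is of the moment at which its call begins. There is no depth.
- robot.close_job(): hands the job in, once; it reports no verdict.
The state is a dict: "time": time; "joint_positions": joint angles; "qvel": joint speeds; "joint_torque": joint torques, N m; "tool_pos": TCP position; "ee_rot": TCP orientation; "wrist_force": force on the tool from outside, world axes, zero at the start; "wrist_torque": the same for the moment, N m; "width": finger opening in m.
Only numpy, scipy, OpenCV 4.12 (cv2) and the standard library are available. Lean on these libraries where they do the work, as an engineer would, in place of code of your own. Each camera call takes 0.05 s, during which the arm holds its last target.

## Task

Pull the orange blanking plug up out of the heel block, past its sprung roller catch, and leave it in the steel tray. Drop the three loose brown block heels one by one into the block's three pockets, round back to the rounded end, so that each stands upright, fully down on its pocket's floor. Leave everything else on the bench where it is.

Things in the scene. Friction and masses are not known exactly. Their poses are not given: they have to be found in the camera images.
- heel_block: fixed aluminium block 70 (x) x 180 (y) x 38 mm high, origin at the centre of its underside, z up. Three D-shaped pockets in a row along its y, 58 mm apart, 22 mm deep, 34 (x) x 36 mm (y), straight at the +y side, rounded at the -y side: a heel fits (2 mm slack all round) only with its flat breast face to the block's +y and its round back to -y
- catch (a joint): sprung roller catch on the block's -y end, from 82 to 124 mm along -y from the block's centre, up to 60 mm above the bench. 0 = out (at rest), grows to 0.006 m as pushed back to -y. Its brass roller laps about 2.5 mm over the edge of the plug's flange; a straight upward pull of about 8 N snaps the plug free. It stands 10 mm clear of a heel in the nearest pocket
- pocket0 (a point): centre of the mouth of the pocket at the +y end of the block; level with the block's top face (38 mm above the bench), axes as the block's; pocket floor 22 mm below
- pocket1 (a point): centre of the mouth of the pocket in the middle of the block; level with the block's top face (38 mm above the bench), axes as the block's; pocket floor 22 mm below
- pocket2 (a point): centre of the mouth of the pocket at the -y end of the block, next to the roller catch; the plug starts in it; level with the block's top face (38 mm above the bench), axes as the block's; pocket floor 22 mm below
- plug_tab (a point): centre of the upright grip tab of the orange blanking plug (60 g). The tab is 14 mm thick (its x), 28 mm wide (y), 36 mm tall (18 up and down from here). Below it is a flange 44 x 50 x 6 mm that lies on the block, then a foot 27 mm across, 16 mm tall; the lowest point is 40 mm below this point. z up, axes as the block's at the start
- heel0_mid (a point): centre (half-way up) of a loose brown block heel standing on the bench, 45 g, 50 mm tall; D-shaped from above: two parallel flat sides 30 mm apart (along its x), 32 mm from the flat breast face (its +y side) to the round back (its -y side). Back radius 15 mm. Fully down in a pocket, its top is 28 mm above the block and its centre 3 mm above the block's top face
- heel1_mid (a point): centre (half-way up) of a loose brown block heel standing on the bench, 45 g, 50 mm tall; D-shaped from above: two parallel flat sides 30 mm apart (along its x), 32 mm from the flat breast face (its +y side) to the round back (its -y side). Back radius 15 mm. Fully down in a pocket, its top is 28 mm above the block and its centre 3 mm above the block's top face
- heel2_mid (a point): centre (half-way up) of a loose brown block heel standing on the bench, 45 g, 50 mm tall; D-shaped from above: two parallel flat sides 30 mm apart (along its x), 32 mm from the flat breast face (its +y side) to the round back (its -y side). Back radius 15 mm. Fully down in a pocket, its top is 28 mm above the block and its centre 3 mm above the block's top face
- tray: fixed square steel tray 130 x 130 mm, 24 mm high, walls and floor 4 to 5 mm; origin at the centre of its underside, axes along its sides
- stiletto_heel: bystander, to be left alone: red slender stiletto heel standing on its wide end, 34 mm across, 75 mm tall; origin at the centre of its underside
- cement_jar: bystander, to be left alone: closed jar with red cap, 68 mm across, 85 mm tall; origin at the centre of its underside
- polish_tin: bystander, to be left alone: flat round tin, 72 mm across, 28 mm tall; origin at the centre of its underside
- hammer: bystander, to be left alone: hammer lying flat, handle to its own -x
- awl: bystander, to be left alone: awl with wooden handle lying flat, 150 mm long, along its own x
- last_sample: bystander, to be left alone: flat brown leather sole piece, about 50 x 100 x 12 mm; origin on its underside
- brush_pot: bystander, to be left alone: blue ceramic pot, 72 mm across, 90 mm tall; origin at the centre of its underside
Not all that is in view belongs to the job. Leave any purple or yellow look-alike of the part that bears heel2_mid alone.

How it is judged:
By the outcome, as a careful person would: the job done as asked, in the order asked, and still so for the second after the job is handed in, with the robot touching nothing.
It also fails if it takes over 72 s, if anything falls off the work surface, if the arm or the gripper's body presses on something with over 40 N, if the wrist force passes 120 N, or if a joint passes its speed limit or range.

## Working session

There is one attempt and no reset: what is moved stays moved. The work goes in short steps, Python scripts to look and compute and a tool call to move; the robot and the scene stay as the last step left them, time stands still between calls to the robot, and variables do not carry over. Pictures are saved under pics/ and viewed, and the job is handed in when it is done.

Besides the shell and the picture viewer there is one more tool, called after "Call:" as name(argument=value, ...) on one line, values as JSON. servo_tool: Moves the arm, as the interface text tells. Its arguments: {"type":"object","properties":{"rows":{"type":"array"},"grip":{"type":"number"}},"required":["rows"]}

```bash
mkdir -p pics; ls
cat > h.py <<'E'
import numpy as np, cv2
from bench import robot
def snap(n,f):
    s=robot.snapshot(n); cv2.imwrite(f'pics/{f}.png',s['pixels'][:,:,::-1]); np.savez(f'pics/{f}.npz',K=s['camera_matrix'],T=s['world_from_camera'],p=s['pixels']); return s
def load(f): 
    d=np.load(f'pics/{f}.npz'); return d['K'],d['T'],d['p']
def ray(f,u,v,z):
    K,T,_=load(f); d=T[:3,:3]@np.linalg.solve(K,[u,v,1.]); o=T[:3,3]; return o+d*(z-o[2])/d[2]
def proj(f,P):
    K,T,_=load(f); p=np.linalg.inv(T)@np.append(P,1); q=K@p[:3]; return q[:2]/q[2]
def crop(f,x0,y0,x1,y1,k,out):
    p=load(f)[2][y0:y1,x0:x1,::-1]; cv2.imwrite(f'pics/{out}.png',cv2.resize(p,None,fx=k,fy=k,interpolation=cv2.INTER_CUBIC))
E
python3 - <<'E'
from h import *
for n in ['scene','side','wrist']:
    s=snap(n,n+'0'); print(n,s['world_from_camera'].round(3).tolist(),s['camera_matrix'].tolist())
print(robot.get_obs())
E
```

```text
pics
scene [[-0.146, 0.549, -0.823, 1.714], [0.989, 0.076, -0.125, 0.172], [-0.006, -0.833, -0.554, 0.863], [0.0, 0.0, 0.0, 1.0]] [[498.81638772019204, 0.0, 277.2514112804764], [0.0, 498.81638772019204, 209.11028718062548], [0.0, 0.0, 1.0]]
side [[-0.982, -0.098, 0.164, 0.368], [-0.19, 0.535, -0.823, 0.786], [-0.007, -0.839, -0.544, 0.606], [0.0, 0.0, 0.0, 1.0]] [[381.0207911954679, 0.0, 277.7396043747447], [0.0, 381.0207911954679, 208.813509576003], [0.0, 0.0, 1.0]]
wrist [[0.359, 0.908, 0.216, 0.135], [0.933, -0.348, -0.085, 0.538], [-0.002, 0.232, -0.973, 0.385], [0.0, 0.0, 0.0, 1.0]] [[340.8893949891465, 0.0, 285.3315376198426], [0.0, 340.8893949891465, 208.67799068741945], [0.0, 0.0, 1.0]]
{'time': 0.15, 'joint_positions': array([ 1.10092199e+00,  8.77749619e-02,  1.37187369e+00,  1.89558158e-06,
        1.68357508e+00, -1.03084102e-01]), 'qvel': array([-0.00028253, -0.00193025, -0.00541402,  0.00024724, -0.00116884,
        0.00067611]), 'joint_torque': array([ 9.75075855e-04, -3.40645587e+01, -3.02790928e+01,  7.17684045e-02,
        3.05213069e-02, -1.30613626e-04]), 'tool_pos': array([0.19705332, 0.51305559, 0.2045956 ]), 'ee_rot': array([-3.13997043e+00, -1.69714506e-04,  2.77480249e+00]), 'wrist_force': array([-0.80644394, -0.24975585, -0.93931475]), 'wrist_torque': array([-0.02841656, -0.00491116,  0.01714039]), 'width': 0.09434115898284513}
```

View pics/scene0.png

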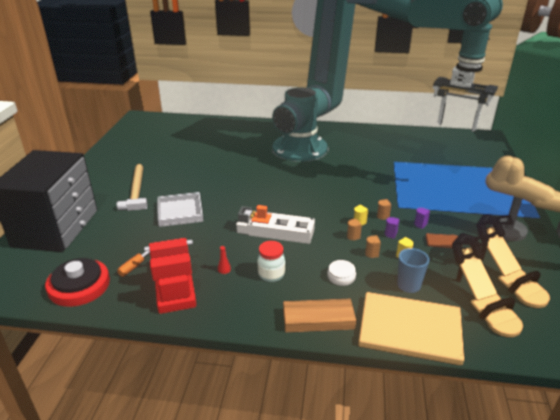

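View pics/side0.png

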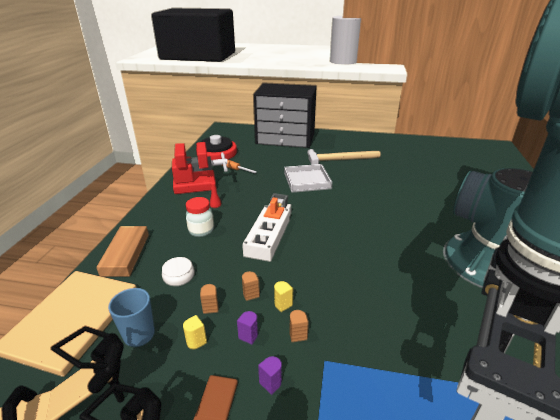

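View pics/wrist0.png

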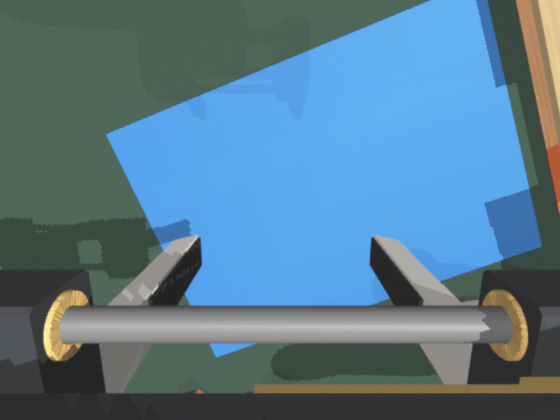

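The loose brown heels are at scene (384,209), (355,229) and (373,246); the yellow ones at (361,214) and (405,246) and the purple ones at (392,227) and (422,217) are the look-alikes to leave alone. I'll take coarse positions and enlarged crops next.

Run:
```python
from h import *
crop('scene0',140,170,300,270,5,'c1'); crop('scene0',330,185,450,275,6,'c2'); crop('side0',170,250,330,400,4,'c3'); crop('side0',230,150,350,270,5,'c4')
```

```text
(no output)
```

View pics/c1.png

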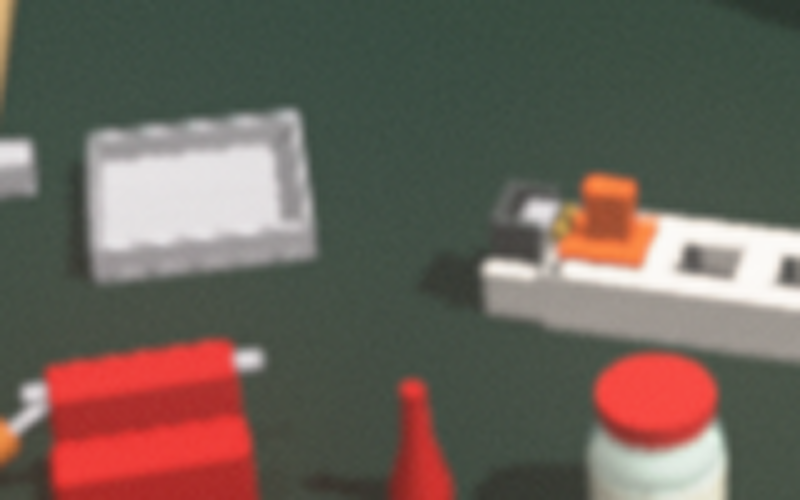

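View pics/c2.png

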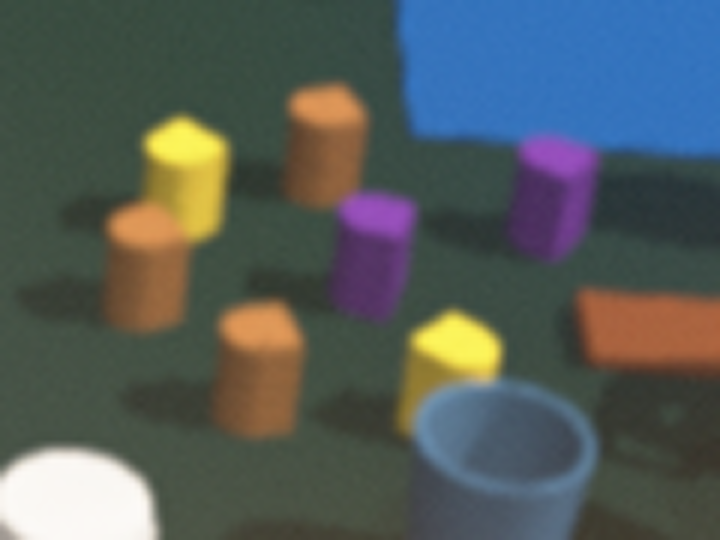

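View pics/c3.png

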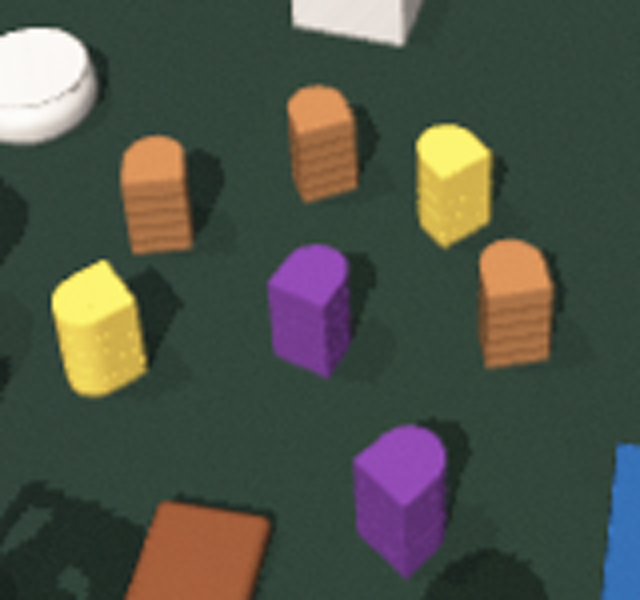

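View pics/c4.png

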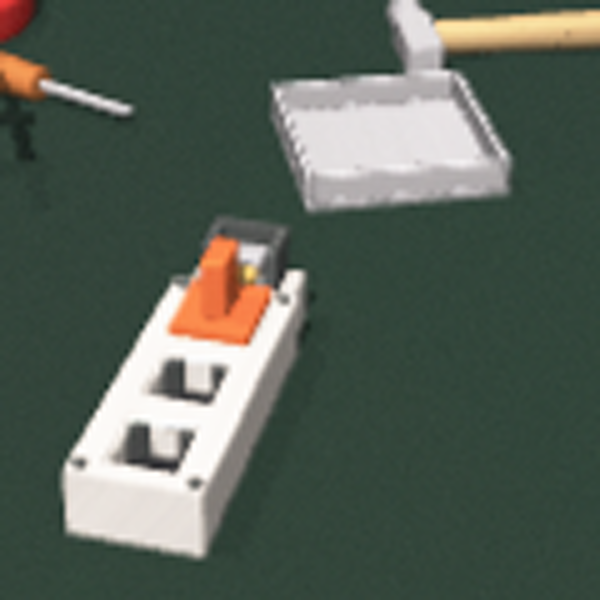

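Run:
```python
from h import *
f=lambda n,x,y,k,x0,y0,z: ray(n,x/k+x0,y/k+y0,z).round(4)[:2]
for p,q in [((327,105),(515,265)),((145,220),(320,105)),((262,322),(153,157))]:
    print('heel',f('scene0',*p,6,330,185,.05),f('side0',*q,4,170,250,.05))
for p in [(612,180)]: print('tab',f('scene0',*p,5,140,170,.08))
print('tab s',f('side0',225,240,5,230,150,.08))
print('block top +y corners',f('side0',66,465,5,230,150,.038),f('side0',207,492,5,230,150,.038),'-y',f('side0',300,272,5,230,150,.038))
print('tray',[f('scene0',*p,5,140,170,.024) for p in [(88,132),(300,110),(316,240),(92,268)]])
print('tray',[f('side0',*p,5,230,150,.024) for p in [(272,85),(455,70),(510,160),(308,190)]])
print('bystanders: jar',f('scene0',657,395,5,140,170,.085),'stil',f('scene0',420,390,5,140,170,.07))
```

```text
heel [0.4274 0.3017] [0.4261 0.2994]
heel [0.5404 0.2137] [0.5428 0.2113]
heel [0.6135 0.2672] [0.6165 0.2638]
tab [ 0.5412 -0.0489]
tab s [ 0.5432 -0.0612]
block top +y corners [0.5917 0.0895] [0.5206 0.0974] -y [ 0.5093 -0.1027]
tray [array([ 0.448 , -0.4028]), array([ 0.404 , -0.2769]), array([ 0.5451, -0.2273]), array([ 0.5909, -0.3492])]
tray [array([ 0.5702, -0.3549]), array([ 0.4508, -0.3995]), array([ 0.4045, -0.2785]), array([ 0.5234, -0.2184])]
bystanders: jar [0.7398 0.0085] stil [ 0.7337 -0.116 ]
```

Call:
servo_tool(rows=[[[-0.3,0,0],0.08],[[-0.6,0,0],0.16],[[-0.8,0,0],0.24],[[-1,0,0],0.32],[[-1,0,0],0.4],[[-1,0,0],0.48],[[-1,0,0],0.56],[[-1,0,0],0.64],[[-1,0,0],0.72],[[-1,0,0],0.8],[[-1,0,0],0.83]], grip=-1)

```text
time: 1.07
tool_pos: [0.2718, 0.4845, 0.205]
ee_rot: [-3.141, 0.001, 1.466]
wrist_force: [0.4, -0.5, 1.7]
width: 0.0938
```

Call:
servo_tool(rows=[[[-0.3,0.4,0],0],[[-0.6,0.8,0],0],[[-0.8,1,0],0]])

```text
time: 1.32
tool_pos: [0.347, 0.4112, 0.2049]
ee_rot: [3.141, 0.002, 1.47]
wrist_force: [-0.2, 0.3, 0.0]
width: 0.0939
```

Call:
servo_tool(rows=[[[-0.4,0.5,0],0],[[-0.8,1,0],0]])

```text
time: 1.48
tool_pos: [0.4051, 0.3538, 0.2052]
ee_rot: [-3.141, 0.0, 1.473]
wrist_force: [-0.0, 0.3, 0.6]
width: 0.0939
```

Call:
servo_tool(rows=[[[-0.4,0.5,0],0],[[-0.8,1,0],0],[[-0.8,1,0],0],[[-0.8,1,0],0]])

```text
time: 1.82
tool_pos: [0.4805, 0.2796, 0.2045]
ee_rot: [-3.142, 0.002, 1.465]
wrist_force: [-0.3, 1.1, -0.1]
width: 0.0935
```

Run:
```python
from h import *
snap('wrist','w1'); crop('w1',0,0,560,420,1.42,'w1v'); print(robot.get_obs()['tool_pos'])
```

```text
[0.47893461 0.2815112  0.20469024]
```

View pics/w1v.png

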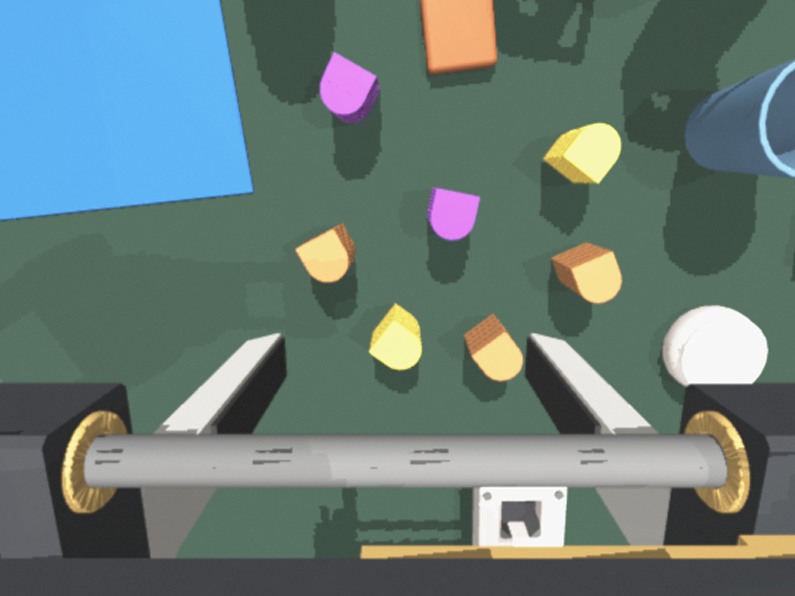

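```bash
cat >> h.py <<'E'
from scipy.optimize import minimize
def D():
    a=np.linspace(np.pi,2*np.pi,25); 
    return np.vstack([[15,16],[-15,16],np.c_[15*np.cos(a),-1+15*np.sin(a)]])/1000
def sil(f,x,y,yaw,outline,z0,z1,S=4):
    c,s=np.cos(yaw),np.sin(yaw); P=outline@np.array([[c,s],[-s,c]])+[x,y]
    q=np.array([proj(f,[*p,z]) for z in (z0,z1) for p in P])
    h=cv2.convexHull(((q+.5)*S).astype(np.float32))[:,0]
    m=np.zeros((420*S,560*S),np.uint8); cv2.fillConvexPoly(m,np.round(h*16).astype(np.int32),255,shift=4)
    return cv2.resize(m,(560,420),interpolation=cv2.INTER_AREA)/255.
def hsv(f): return cv2.cvtColor(load(f)[2],cv2.COLOR_RGB2HSV)
def fit(f,mask,x,y,yaw,outline=None,z0=0,z1=.05):
    outline=D() if outline is None else outline
    c=proj(f,[x,y,.03]); r=70; yy,xx=np.mgrid[:420,:560]; 
    n,l,st,ce=cv2.connectedComponentsWithStats(mask.astype(np.uint8))
    k=min(range(1,n),key=lambda i:np.hypot(*(ce[i]-c))+(1e3 if st[i,4]<150 else 0)); m=(l==k)*1.
    g=lambda p:np.abs(sil(f,p[0],p[1],p[2],outline,z0,z1)-m).sum()
    best=None
    for d in (-.4,0,.4):
        o=minimize(g,[x,y,yaw+d],method='Nelder-Mead',options=dict(initial_simplex=[[x,y,yaw+d],[x+.006,y,yaw+d],[x,y+.006,yaw+d],[x,y,yaw+d+.2]],xatol=1e-4,fatol=.5,maxiter=200))
        if best is None or o.fun<best.fun: best=o
    return best.x,best.fun,m.sum(),st[k]
E
python3 - <<'E'
from h import *
H=hsv('w1'); 
for p in [(225,180),(345,250),(418,195),(345,235),(410,182),(275,240)]: print(p,H[p[1],p[0]])
m=((H[:,:,0]>=5)&(H[:,:,0]<=19)&(H[:,:,1]>90)&(H[:,:,2]>60))
cv2.imwrite('pics/m1.png',m*255)
for x,y in [(.427,.3),(.5415,.2125),(.615,.2655)]:
    print(fit('w1',m,x,y,0))
E
```

```text
(225, 180) [ 24 100 247]
(345, 250) [ 23 101 247]
(418, 195) [ 24 100 247]
(345, 235) [ 13 140 173]
(410, 182) [ 13 141 190]
(275, 240) [ 30  76 247]
(array([0.42662344, 0.29904787, 0.34681157]), np.float64(863.1725490196079), np.float64(319.0), array([208, 157,  42,  42, 319], dtype=int32))
(array([0.53879496, 0.21453489, 0.25946971]), np.float64(746.8470588235294), np.float64(532.0), array([327, 221,  41,  48, 532], dtype=int32))
(array([ 0.60491211,  0.27397681, -0.30749536]), np.float64(805.1921568627452), np.float64(656.0), array([388, 171,  49,  43, 656], dtype=int32))[ WARN:0@0.695] global loadsave.cpp:1063 imwrite_ Unsupported depth image for selected encoder is fallbacked to CV_8U.
```

View pics/m1.png

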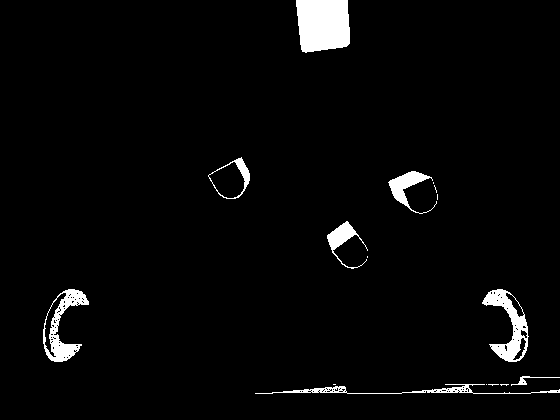

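Top faces have hue 24 and were missed by the mask, so I'm widening it.

Run:
```python
from h import *
H=hsv('w1'); 
m=((H[:,:,0]>=5)&(H[:,:,0]<=27)&(H[:,:,1]>85)&(H[:,:,2]>60))
ov=load('w1')[2][:,:,::-1].copy()
for x,y in [(.427,.3),(.5415,.2125),(.615,.2655)]:
    b,e,n,st=fit('w1',m,x,y,0); print(b.round(4),np.degrees(b[2]).round(1),round(e),n)
    s=(sil('w1',*b,D(),0,.05)>.5).astype(np.uint8); c,_=cv2.findContours(s,0,2); cv2.drawContours(ov,c,-1,(255,0,0),1)
    s=(sil('w1',*b,D(),.05,.05)>.5).astype(np.uint8); c,_=cv2.findContours(s,0,2); cv2.drawContours(ov,c,-1,(0,0,255),1)
cv2.imwrite('pics/ov1.png',cv2.resize(ov[140:290,190:460],None,fx=2.9,fy=2.9))
```

```text
[0.4266 0.299  0.3472] 19.9 42 1144.0
[0.5442 0.2116 0.594 ] 34.0 46 1249.0
[0.6168 0.264  0.3188] 18.3 45 1490.0
```

View pics/ov1.png

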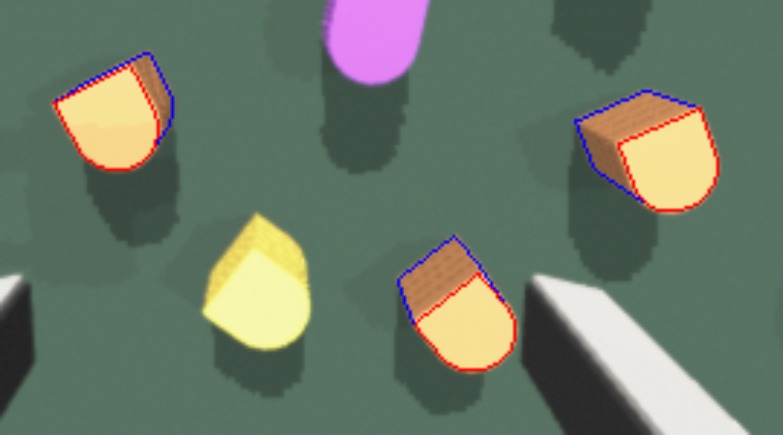

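The fits sit well on all three heels: centres at full-image px ≈(230,180), (350,250) and (418,195). Next I'm viewing the block from above.

Call:
servo_tool(rows=[[[-0.4,0.1,0],0],[[-0.8,0.2,0],0],[[-1,0.25,0],0]])

```text
time: 2.12
tool_pos: [0.4891, 0.2005, 0.2053]
ee_rot: [-3.141, 0.001, 1.472]
wrist_force: [0.8, -0.5, -0.3]
width: 0.0944
```

Call:
servo_tool(rows=[[[-0.5,0.15,0],0],[[-1,0.3,0],0]])

```text
time: 2.28
tool_pos: [0.5048, 0.1208, 0.2055]
ee_rot: [-3.141, -0.001, 1.476]
wrist_force: [0.2, -0.8, -0.6]
width: 0.0941
```

Call:
servo_tool(rows=[[[-0.5,0.15,0],0],[[-1,0.3,0],0]])

```text
time: 2.45
tool_pos: [0.5211, 0.0381, 0.2055]
ee_rot: [3.142, -0.001, 1.474]
wrist_force: [0.3, 1.9, -0.0]
width: 0.0941
```

Call:
servo_tool(rows=[[[-0.5,0.1,0],0],[[-1,0.25,0],0],[[-1,0.25,0],0],[[-1,0.25,0],0]])

```text
time: 2.78
tool_pos: [0.5334, -0.044, 0.205]
ee_rot: [-3.141, -0.001, 1.469]
wrist_force: [0.1, 1.0, -0.0]
width: 0.0942
```

Run:
```python
from h import *
snap('wrist','w2'); crop('w2',0,0,560,420,1.42,'w2v'); o=robot.get_obs();print(o['time'],o['tool_pos'],o['ee_rot'])
```

```text
2.8333 [ 0.53329042 -0.04266381  0.20520375] [-3.14077840e+00 -1.41267960e-03  1.47108546e+00]
```

View pics/w2v.png

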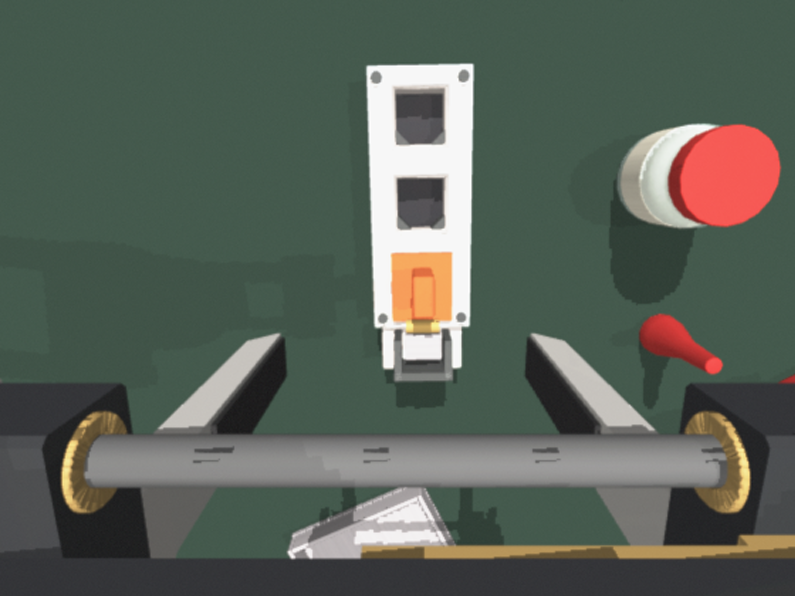

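Run:
```python
from h import *
crop('w2',250,35,350,235,3,'w2c'); crop('w2',250,165,350,275,5,'w2d')
```

```text
(no output)
```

View pics/w2c.png

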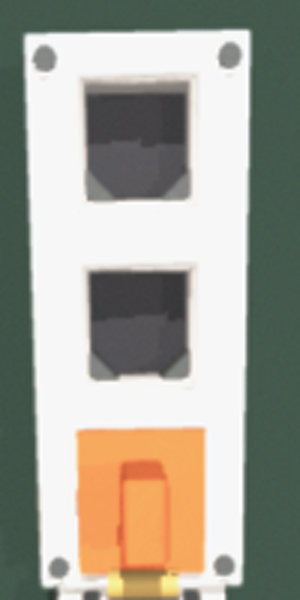

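View pics/w2d.png

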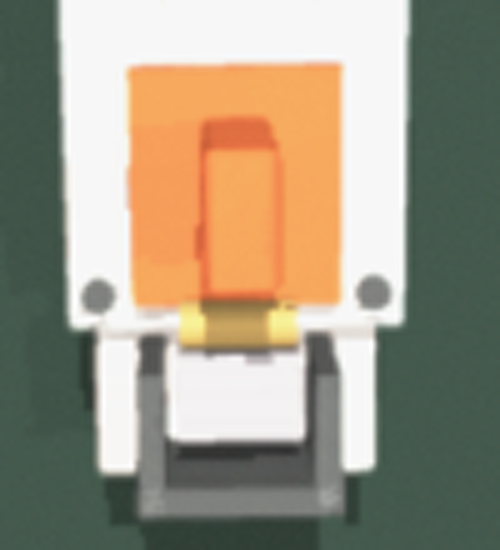

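Run:
```python
from h import *
f=lambda x,y,k,x0,y0,z: ray('w2',(x+.5)/k+x0-.5,(y+.5)/k+y0-.5,z)[:2]
TL,TR,BL,BR=[f(*p,3,250,35,.038) for p in [(24,34),(251,30),(43,585),(243,584)]]
print(TL,TR,BL,BR, np.linalg.norm(TL-TR),np.linalg.norm(BL-BR),np.linalg.norm(TL-BL),np.linalg.norm(TR-BR))
C=(TL+TR+BL+BR)/4; v=(TL+TR-BL-BR); yaw=np.arctan2(-v[0],v[1]); print('C',C,'yaw',yaw,np.degrees(yaw))
for p in [(80,76),(198,72),(84,202),(195,200)]: print('p0',f(*p,3,250,35,.038))
for p in [(85,267),(198,264),(88,381),(193,379)]: print('p1',f(*p,3,250,35,.038))
F=[f(*p,5,250,165,.044) for p in [(129,66),(342,63),(131,304),(341,304)]]; print('flange',np.mean(F,0),F)
T=[f(*p,5,250,165,.080) for p in [(206,150),(277,150),(207,294),(279,293)]]; print('tab',np.mean(T,0),T)
R=np.array([[np.cos(yaw),-np.sin(yaw)],[np.sin(yaw),np.cos(yaw)]])
for k in (58,0,-58): print(C+R@[0,k/1000])
```

```text
[0.52230825 0.09963831] [0.59317288 0.09352111] [ 0.50726251 -0.07994076] [ 0.57775455 -0.08677971] 0.07112816489620925 0.07082301287905783 0.1802082584944602 0.1809588621483062
C [0.55012455 0.00660974] yaw -0.08444933577091736 -4.838590522356737
p0 [0.53844741 0.08565337]
p0 [0.57566388 0.08301459]
p0 [0.53561989 0.04761998]
p0 [0.57154074 0.04455892]
p1 [0.53375158 0.02721378]
p1 [0.57086625 0.02437104]
p1 [ 0.5307619  -0.01005902]
p1 [ 0.5661145  -0.01300547]
flange [ 0.54466395 -0.05206619] [array([ 0.52561002, -0.0252075 ]), array([ 0.56834251, -0.02897321]), array([ 0.52060403, -0.07481736]), array([ 0.56409923, -0.07926671])]
tab [ 0.54481256 -0.05110857] [array([ 0.53950708, -0.03691334]), array([ 0.55238161, -0.0382314 ]), array([ 0.53701193, -0.0640596 ]), array([ 0.55034962, -0.06522995])]
[0.55501679 0.06440304]
[0.55012455 0.00660974]
[ 0.54523231 -0.05118357]
```

Call:
servo_tool(rows=[[[-0.05,0.08,0.3],-0.01],[[-0.09,0.15,0.6],-0.01],[[-0.09,0.15,0.9],-0.01],[[-0.09,0.15,1],-0.01],[[-0.09,0.15,1],-0.01],[[-0.09,0.15,1],-0.01]], grip=0)

```text
time: 3.33
tool_pos: [0.5448, -0.0503, 0.1259]
ee_rot: [-3.142, -0.001, 1.489]
wrist_force: [-0.0, 0.1, 0.0]
width: 0.0576
```

Run:
```python
from h import *
o=robot.get_obs();print(o['time'],o['tool_pos'],o['ee_rot'],o['width'])
```

```text
3.3333 [ 0.54477726 -0.05030604  0.12594659] [-3.14157416e+00 -5.04877810e-04  1.48911976e+00] 0.057630501050175684
```

Call:
servo_tool(rows=[[[-0.01,0,0.3],0],[[-0.01,0,0.6],0],[[-0.01,0,0.8],0],[[-0.01,0,0.9],0],[[-0.01,0,0.94],0],[[-0.01,0,0.94],0]])

```text
time: 3.83
tool_pos: [0.5454, -0.0525, 0.0513]
ee_rot: [3.14, -0.0, 1.487]
wrist_force: [0.3, 0.1, 0.5]
width: 0.0469
```

Call:
servo_tool(rows=[[[0,0,0],0],[[0,0,0],0],[[0,0,0],0],[[0,0,0],0],[[0,0,0],0],[[0,0,0],0]], grip=1)

```text
time: 4.33
tool_pos: [0.545, -0.0529, 0.0507]
ee_rot: [3.141, -0.0, 1.487]
wrist_force: [0.3, -0.3, 1.5]
width: 0.0137
```

Gripped at 13.7 mm. Pulling straight up.

Call:
servo_tool(rows=[[[0,0,-0.05],0],[[0,0,-0.1],0],[[0,0,-0.2],0],[[0,0,-0.3],0],[[0,0,-0.5],0],[[0,0,-0.7],0],[[0,0,-0.9],0],[[0,0,-0.95],0]])

```text
time: 5.0
tool_pos: [0.5465, -0.0541, 0.1307]
ee_rot: [3.135, 0.002, 1.486]
wrist_force: [0.3, 0.3, -0.6]
width: 0.0138
```

Run:
```python
from h import *
snap('side','s2'); crop('s2',200,120,360,270,4,'s2v'); o=robot.get_obs();print(o['time'],o['tool_pos'],o['ee_rot'],o['width'],o['wrist_force'])
```

```text
5.05 [ 0.54638813 -0.05395207  0.1301199 ] [3.13550968e+00 2.16153799e-03 1.48623311e+00] 0.013697403525483412 [0.29474039 0.0319065  0.52376097]
```

View pics/s2v.png

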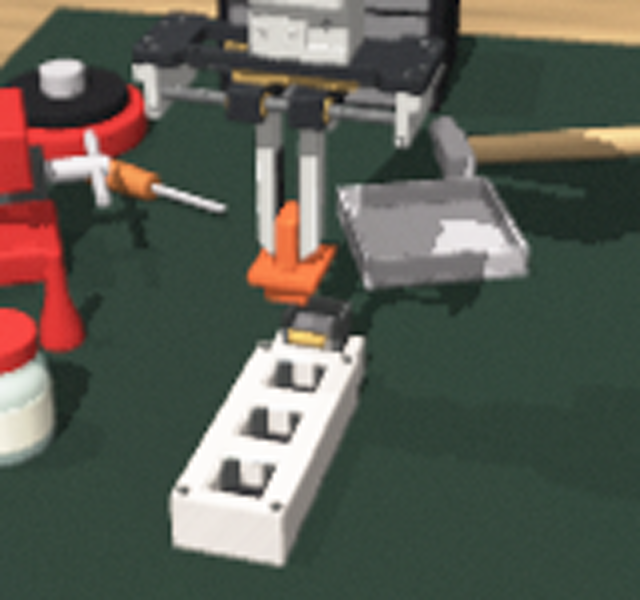

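Call:
servo_tool(rows=[[[-0.2,-0.03,0],0],[[-0.6,-0.06,0],0],[[-1,-0.1,0],0]])

```text
time: 5.3
tool_pos: [0.5295, -0.1323, 0.1258]
ee_rot: [-3.141, 0.001, 1.489]
wrist_force: [0.2, -1.5, -0.9]
width: 0.0138
```

Call:
servo_tool(rows=[[[-0.4,-0.05,0],0],[[-0.8,-0.1,0],0],[[-1,-0.12,0],0]])

```text
time: 5.55
tool_pos: [0.512, -0.2143, 0.1254]
ee_rot: [-3.139, 0.002, 1.484]
wrist_force: [0.1, 0.9, -0.7]
width: 0.014
```

Call:
servo_tool(rows=[[[-0.4,-0.05,0],0],[[-0.8,-0.1,0],0],[[-1,-0.12,0],0]])

```text
time: 5.8
tool_pos: [0.4956, -0.2931, 0.1254]
ee_rot: [-3.139, 0.002, 1.484]
wrist_force: [0.3, -0.6, -0.6]
width: 0.0139
```

Call:
servo_tool(rows=[[[-0.2,-0.03,0],0],[[-0.3,-0.05,0.2],0],[[-0.3,-0.05,0.5],0],[[-0.3,-0.05,0.8],0],[[-0.3,-0.05,0.9],0],[[-0.3,-0.05,0.9],0]])

```text
time: 6.3
tool_pos: [0.489, -0.3119, 0.0505]
ee_rot: [-3.135, -0.004, 1.486]
wrist_force: [-0.3, 0.4, -0.2]
width: 0.0139
```

Run:
```python
from h import *
snap('side','s3'); crop('s3',240,120,360,210,6,'s3v'); o=robot.get_obs();print(o['time'],o['tool_pos'],o['ee_rot'],o['width'],o['wrist_force'])
```

```text
6.35 [ 0.49037955 -0.31270144  0.05279832] [-3.13834364e+00 -1.61405794e-03  1.48669947e+00] 0.01368592968985114 [-0.11976122  0.89480978 -0.43149308]
```

View pics/s3v.png

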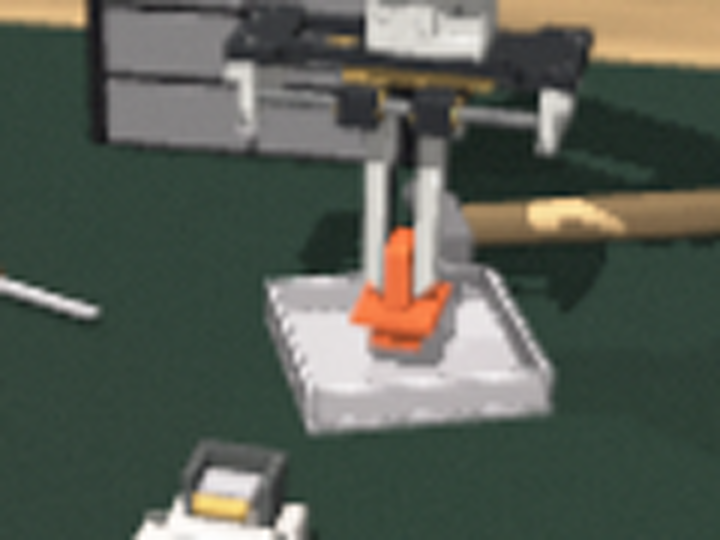

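The plug is central over the tray. Lowering it the last ~17 mm and releasing.

Call:
servo_tool(rows=[[[0,0,0.07],0],[[0,0,0.14],0],[[0,0,0.19],0],[[0,0,0.21],0],[[0,0,0.21],0]])

```text
time: 6.77
tool_pos: [0.4914, -0.3131, 0.0373]
ee_rot: [-3.141, -0.0, 1.487]
wrist_force: [1.1, -0.8, -0.6]
width: 0.0137
```

Call:
servo_tool(rows=[[[0,0,0],0],[[0,0,0],0],[[0,0,0],0],[[0,0,0],0]], grip=0.3)

```text
time: 7.1
tool_pos: [0.4917, -0.3134, 0.0379]
ee_rot: [3.141, 0.0, 1.487]
wrist_force: [-0.2, 1.3, -0.1]
width: 0.0323
```

Call:
servo_tool(rows=[[[0,0,-0.1],0],[[0,0,-0.3],0],[[0,0,-0.6],0],[[0,0,-1],0],[[0,0,-1],0]])

```text
time: 7.52
tool_pos: [0.4948, -0.3157, 0.1257]
ee_rot: [3.13, 0.007, 1.487]
wrist_force: [0.6, -0.7, 1.6]
width: 0.0329
```

Run:
```python
from h import *
snap('side','s4'); crop('s4',240,120,360,210,6,'s4v'); o=robot.get_obs();print(o['time'],o['tool_pos'],o['ee_rot'],o['width'],o['wrist_force'])
```

```text
7.5667 [ 0.49390999 -0.31512925  0.12296029] [3.13308085 0.00545474 1.48670966] 0.03285328712539925 [-0.26551265  0.33239751 -0.38109342]
```

View pics/s4v.png

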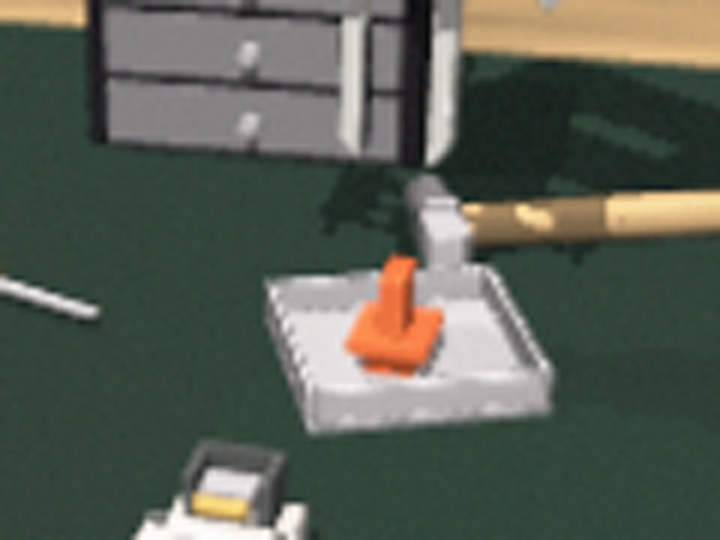

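Plug is standing in the tray at crop (395,310), roller catch undisturbed. Now heel B (the middle brown one, w1 px ≈(350,250)).

Call:
servo_tool(rows=[[[0.4,0,0],0],[[0.8,0.01,0],0],[[1,0.02,0],0]], grip=-0.2)

```text
time: 7.82
tool_pos: [0.4994, -0.2309, 0.1167]
ee_rot: [-3.14, -0.002, 1.488]
wrist_force: [-0.3, 0.3, 0.2]
width: 0.0493
```

Call:
servo_tool(rows=[[[0.5,0.01,0],0],[[1,0.02,0],0]])

```text
time: 7.98
tool_pos: [0.5075, -0.1532, 0.1166]
ee_rot: [-3.14, -0.0, 1.484]
wrist_force: [0.5, 0.3, -0.2]
width: 0.0561
```

Call:
servo_tool(rows=[[[0.5,0.01,0],0],[[1,0.02,0],0]])

```text
time: 8.15
tool_pos: [0.5157, -0.0727, 0.1167]
ee_rot: [-3.141, -0.0, 1.486]
wrist_force: [0.4, -0.9, 0.5]
width: 0.0562
```

Call:
servo_tool(rows=[[[0.5,0.01,0],0],[[1,0.02,0],0]])

```text
time: 8.32
tool_pos: [0.524, 0.007, 0.1168]
ee_rot: [-3.141, -0.0, 1.486]
wrist_force: [0.4, 0.6, 0.4]
width: 0.0566
```

Call:
servo_tool(rows=[[[0.5,0.01,0],0],[[1,0.02,0],0]])

```text
time: 8.48
tool_pos: [0.5323, 0.0866, 0.1168]
ee_rot: [-3.141, 0.0, 1.487]
wrist_force: [0.9, 0.6, -0.2]
width: 0.0563
```

Call:
servo_tool(rows=[[[0.5,0.01,0],0],[[1,0.02,0],0]])

```text
time: 8.65
tool_pos: [0.5406, 0.1661, 0.1167]
ee_rot: [-3.141, 0.0, 1.487]
wrist_force: [0.3, 0.4, 0.1]
width: 0.0565
```

Call:
servo_tool(rows=[[[0.4,0,0],-0.07],[[0.6,0,0],-0.14],[[0.62,0,0],-0.21],[[0.62,0,0],-0.28],[[0.62,0,0],-0.35],[[0.62,0,0],-0.42],[[0.62,0,0],-0.43],[[0.62,0,0],-0.43]])

```text
time: 9.32
tool_pos: [0.5451, 0.2136, 0.1167]
ee_rot: [-3.14, -0.0, 2.16]
wrist_force: [0.6, 0.4, 0.4]
width: 0.0563
```

```bash
cat >> h.py <<'E'
def todo(x,y,z=None,yaw=None):
    o=robot.get_obs(); w=o['ee_rot'][2]; p=o['tool_pos']; d=np.array([x,y])-p[:2]
    print('t',round(o['time'],2),'tcp',p.round(4),'yaw',w.round(4),'F',o['wrist_force'].round(1),'w',round(o['width'],4))
    print('shift x %.3f y %.3f'%((d@[np.cos(w),np.sin(w)])/.08,(d@[np.sin(w),-np.cos(w)])/.08), 'z %.3f'%((p[2]-z)/.08) if z is not None else '', 'turn %.3f'%(-(yaw-w)/(np.pi/2)) if yaw is not None else '')
E
python3 - <<'E'
from h import *
todo(.5442,.2116,.024,np.pi/2+.594); snap('wrist','w3'); crop('w3',0,0,560,420,1.42,'w3v')
E
```

```text
t 9.32 tcp [0.5451 0.2136 0.1167] yaw 2.1603 F [0.6 0.4 0.4] w 0.0563
shift x -0.014 y -0.023 z 1.159 turn -0.003
```

View pics/w3v.png

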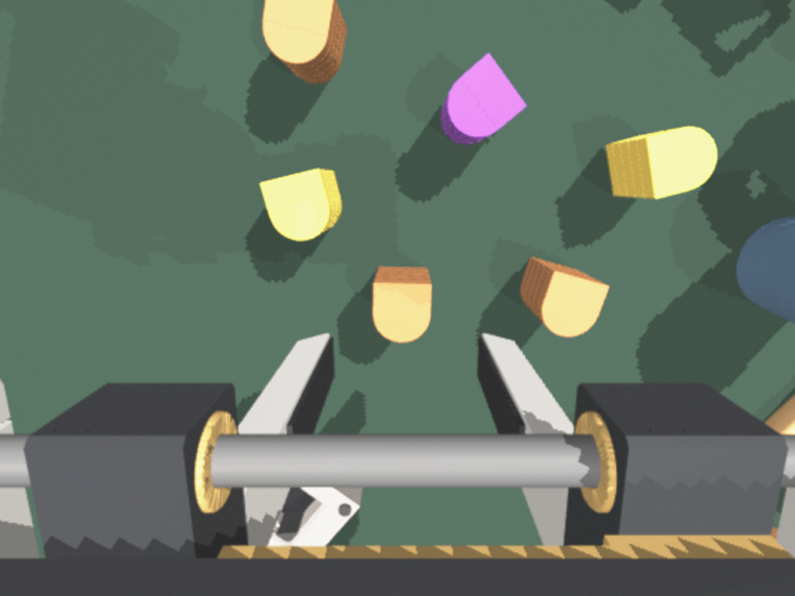

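Run:
```python
from h import *
H=hsv('w3'); m=((H[:,:,0]>=5)&(H[:,:,0]<=27)&(H[:,:,1]>85)&(H[:,:,2]>60))
for x,y,w in [(.5442,.2116,.594),(.6168,.264,.319)]:
    b,e,n,st=fit('w3',m,x,y,w); print(b.round(4),round(e),n)
```

```text
[0.5442 0.2118 0.5762] 77 2013.0
[0.6168 0.2642 0.3225] 54 2371.0
```

Call:
servo_tool(rows=[[[-0.02,-0.02,0.2],0],[[-0.02,-0.02,0.5],0],[[-0.02,-0.02,0.8],0],[[-0.02,-0.02,0.9],0],[[-0.02,-0.02,0.9],0]])

```text
time: 9.78
tool_pos: [0.5428, 0.2107, 0.0423]
ee_rot: [-3.135, -0.002, 2.161]
wrist_force: [-0.6, -0.1, -0.3]
width: 0.0563
```

```bash
python3 -c "
from h import *
todo(.5442,.2118,.0255,np.pi/2+.585)"
```

```text
t 9.78 tcp [0.5428 0.2107 0.0423] yaw 2.1608 F [-0.6 -0.1 -0.3] w 0.0563
shift x 0.002 y 0.022 z 0.210 turn 0.003
```

Call:
servo_tool(rows=[[[0,0,0.12],0],[[0,0,0.22],0],[[0,0,0.24],0],[[0,0,0.24],0]])

```text
time: 10.12
tool_pos: [0.545, 0.2114, 0.0262]
ee_rot: [-3.141, -0.0, 2.162]
wrist_force: [-0.3, -0.4, -0.5]
width: 0.0562
```

Call:
servo_tool(rows=[[[0,0,0],0],[[0,0,0],0],[[0,0,0],0],[[0,0,0],0],[[0,0,0],0],[[0,0,0],0]], grip=1)

```text
time: 10.62
tool_pos: [0.5453, 0.2115, 0.0268]
ee_rot: [3.141, 0.0, 2.162]
wrist_force: [-0.3, 0.8, 2.5]
width: 0.0297
```

```bash
python3 -c "
from h import *
todo(.5442,.2118,.0255,np.pi/2+.585)"
```

```text
t 10.62 tcp [0.5453 0.2115 0.0268] yaw 2.1622 F [-0.3  0.8  2.5] w 0.0297
shift x 0.011 y -0.010 z 0.016 turn 0.004
```

Call:
servo_tool(rows=[[[0,0,-0.15],0],[[0,0,-0.5],0],[[0,0,-0.9],0],[[0,0,-1],0]])

```text
time: 10.95
tool_pos: [0.5479, 0.2123, 0.1127]
ee_rot: [3.132, 0.003, 2.162]
wrist_force: [1.5, 1.2, 0.3]
width: 0.0297
```

Call:
servo_tool(rows=[[[-0.3,-0.17,0],0.07],[[-0.6,-0.35,0],0.14],[[-0.9,-0.52,0],0.21],[[-1,-0.58,0],0.28],[[-1,-0.58,0],0.35],[[-1,-0.58,0],0.42],[[-1,-0.58,0],0.43],[[-1,-0.58,0],0.43]])

```text
time: 11.62
tool_pos: [0.551, 0.1191, 0.1062]
ee_rot: [-3.141, -0.0, 1.489]
wrist_force: [-0.2, -0.7, -0.2]
width: 0.0296
```

```bash
python3 -c "
from h import *
todo(.5550,.0637,.043,1.4863)"
```

```text
t 11.62 tcp [0.551  0.1191 0.1062] yaw 1.4885 F [-0.2 -0.7 -0.2] w 0.0296
shift x -0.686 y 0.107 z 0.790 turn 0.001
```

Call:
servo_tool(rows=[[[-0.3,0.05,0],0],[[-0.6,0.1,0.1],0],[[-0.69,0.11,0.2],0],[[-0.69,0.11,0.3],0],[[-0.69,0.11,0.3],0],[[-0.69,0.11,0.3],0],[[-0.69,0.11,0.3],0]])

```text
time: 12.2
tool_pos: [0.5552, 0.0645, 0.0823]
ee_rot: [-3.141, -0.001, 1.488]
wrist_force: [0.9, 0.2, -0.6]
width: 0.0297
```

```bash
python3 -c "
from h import *
todo(.5550,.0637,.043,1.4863); snap('wrist','w4'); crop('w4',160,120,440,330,2.8,'w4v'); snap('side','s5'); crop('s5',220,140,340,260,5,'s5v')"
```

```text
t 12.2 tcp [0.5552 0.0645 0.0823] yaw 1.4884 F [ 0.9  0.2 -0.6] w 0.0297
shift x -0.010 y -0.002 z 0.491 turn 0.001
```

View pics/w4v.png

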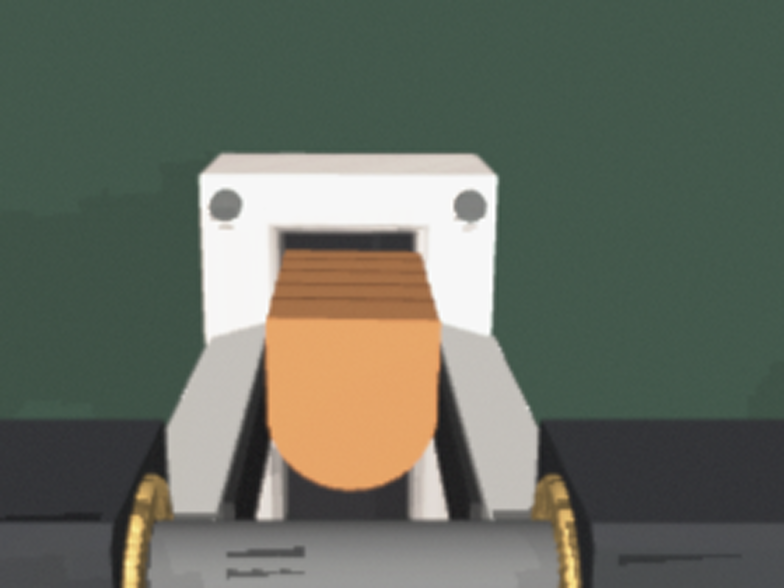

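View pics/s5v.png

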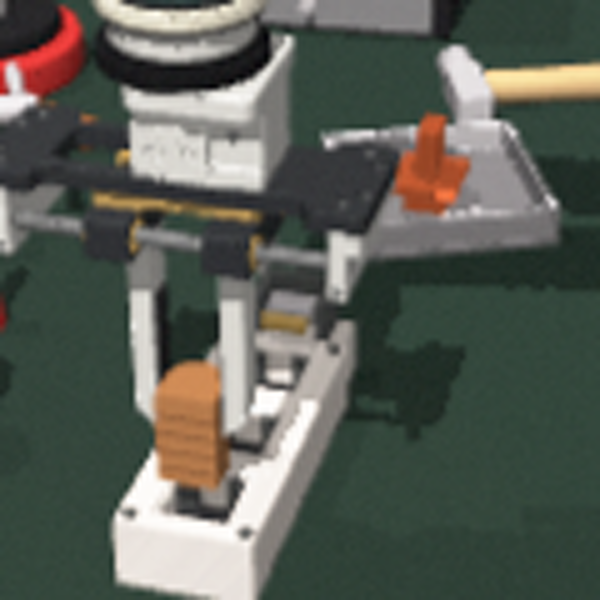

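```bash
cat >> h.py <<'E'
C0=np.array([.55012,.00661]);YB=-.0844
RB=np.array([[np.cos(YB),-np.sin(YB)],[np.sin(YB),np.cos(YB)]])
def bl(f,u,v,z): return (RB.T@(ray(f,u,v,z)[:2]-C0)*1000).round(1)
E
python3 -c "
from h import *
g=lambda x,y,z: bl('w4',(x+.5)/2.8+159.5,(y+.5)/2.8+119.5,z)
print('bottom breast',g(285,251,.0558),g(423,251,.0558)); print('top breast',g(267,319,.1058),g(440,319,.1058))
print('back',g(350,490,.1058)); print('block',g(200,175,.038),g(497,175,.038),'pocket',g(272,228,.038),g(428,228,.038))"
```

```text
bottom breast [-14.2  75.6] [16.6 75.7]
top breast [-13.9  75.6] [15.8 75.7]
back [ 0.4 43.5]
block [-35.4  89.8] [35.1 90. ] pocket [-18.5  77. ] [19.  77.1]
```

Call:
servo_tool(rows=[[[-0.01,-0.01,0.05],0],[[-0.018,-0.01,0.12],0],[[-0.018,-0.01,0.2],0],[[-0.018,-0.01,0.28],0],[[-0.018,-0.01,0.34],0],[[-0.018,-0.01,0.36],0],[[-0.018,-0.01,0.36],0]])

```text
time: 12.88
tool_pos: [0.5537, 0.062, 0.0524]
ee_rot: [-3.14, 0.0, 1.487]
wrist_force: [-0.8, -0.1, -0.5]
width: 0.0299
```

```bash
python3 -c "
from h import *
todo(.5550,.0637,.043,1.4863)"
```

```text
t 12.88 tcp [0.5537 0.062  0.0524] yaw 1.4867 F [-0.8 -0.1 -0.5] w 0.0299
shift x 0.022 y 0.014 z 0.117 turn 0.000
```

Call:
servo_tool(rows=[[[0,0,0.05],0],[[0,0,0.09],0],[[0,0,0.11],0],[[0,0,0.11],0]])

```text
time: 13.22
tool_pos: [0.5541, 0.0621, 0.0442]
ee_rot: [-3.141, 0.0, 1.487]
wrist_force: [0.5, -0.6, -0.2]
width: 0.0297
```

Call:
servo_tool(rows=[[[0,0,0],0],[[0,0,0],0],[[0,0,0],0],[[0,0,0],0]], grip=-0.1)

```text
time: 13.55
tool_pos: [0.5546, 0.0621, 0.045]
ee_rot: [3.141, -0.0, 1.487]
wrist_force: [0.3, 0.9, -0.5]
width: 0.0508
```

Call:
servo_tool(rows=[[[0,0,-0.1],0],[[0,0,-0.4],0],[[0,0,-0.8],0],[[0,0,-0.95],0],[[0,0,-0.95],0]])

```text
time: 13.97
tool_pos: [0.5573, 0.0621, 0.1258]
ee_rot: [3.132, -0.001, 1.487]
wrist_force: [0.2, 0.4, 0.1]
width: 0.0518
```

```bash
python3 -c "
from h import *
todo(.6168,.2642,.08,np.pi/2+.32); snap('side','s6'); crop('s6',220,140,340,260,5,'s6v')"
```

```text
t 13.97 tcp [0.5573 0.0621 0.1258] yaw 1.4868 F [0.2 0.4 0.1] w 0.0518
shift x 2.579 y 0.529 z 0.572 turn -0.257
```

View pics/s6v.png

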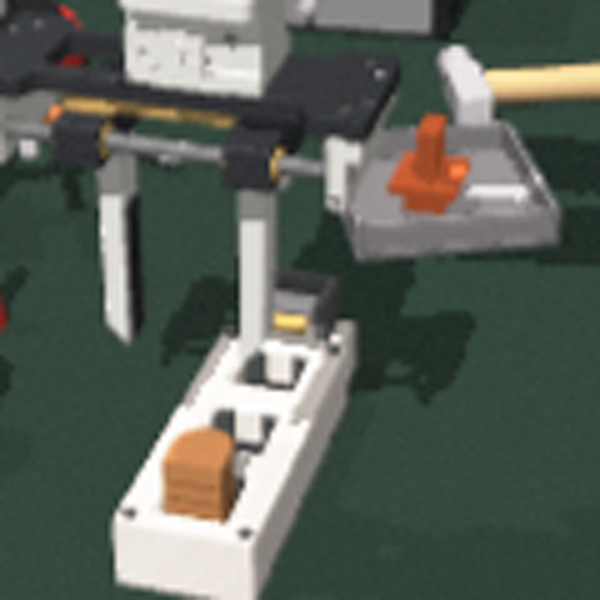

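Heel B stands down in pocket 0. Now heel C.

Call:
servo_tool(rows=[[[0.3,0.06,0],0],[[0.7,0.14,0],0],[[1,0.2,0],0]], grip=-0.2)

```text
time: 14.27
tool_pos: [0.5761, 0.1415, 0.1183]
ee_rot: [-3.138, -0.0, 1.486]
wrist_force: [-0.3, 0.3, 0.0]
width: 0.0563
```

Call:
servo_tool(rows=[[[0.5,0.1,0],0],[[1,0.2,0],0]])

```text
time: 14.43
tool_pos: [0.5988, 0.2193, 0.118]
ee_rot: [-3.138, 0.001, 1.485]
wrist_force: [1.2, -0.5, -0.1]
width: 0.0565
```

Call:
servo_tool(rows=[[[0.4,0.1,0],-0.07],[[0.58,0.15,0],-0.14],[[0.58,0.15,0],-0.21],[[0.58,0.15,0.1],-0.25],[[0.58,0.15,0.2],-0.255],[[0.58,0.15,0.3],-0.255],[[0.58,0.15,0.3],-0.255]])

```text
time: 15.02
tool_pos: [0.6134, 0.2631, 0.0922]
ee_rot: [-3.135, 0.0, 1.886]
wrist_force: [-0.8, 0.9, -0.2]
width: 0.0564
```

```bash
python3 -c "
from h import *
todo(.6168,.2642,.0255,np.pi/2+.32);snap('wrist','w5'); crop('w5',0,0,560,420,1.42,'w5v')
H=hsv('w5'); m=((H[:,:,0]>=5)&(H[:,:,0]<=27)&(H[:,:,1]>85)&(H[:,:,2]>60))
b,e,n,st=fit('w5',m,.6168,.2642,.32); print(b.round(4),round(e),n)"
```

```text
t 15.02 tcp [0.6134 0.2631 0.0922] yaw 1.8856 F [-0.8  0.9 -0.2] w 0.0564
shift x 0.000 y 0.045 z 0.834 turn -0.003
[0.6163 0.2641 0.3167] 84 2468.0
```

View pics/w5v.png

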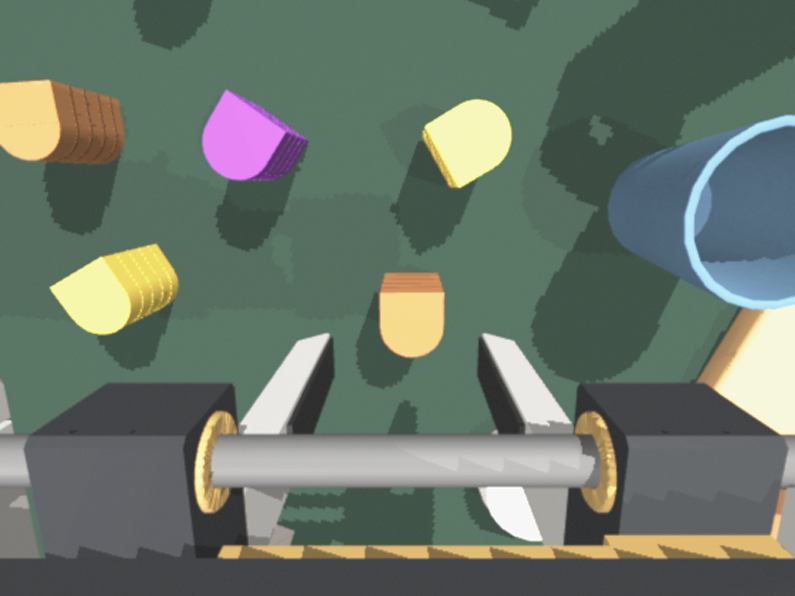

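Call:
servo_tool(rows=[[[0,0.02,0.15],0],[[0,0.02,0.4],0],[[0,0.02,0.65],0],[[0,0.02,0.8],0],[[0,0.02,0.84],0],[[0,0.02,0.84],0],[[0,0.02,0.84],0]])

```text
time: 15.65
tool_pos: [0.6176, 0.2647, 0.0302]
ee_rot: [3.14, -0.0, 1.887]
wrist_force: [-0.4, 0.0, 0.0]
width: 0.0566
```

```bash
python3 -c "
from h import *
todo(.6165,.2642,.0255,np.pi/2+.32)"
```

```text
t 15.65 tcp [0.6176 0.2647 0.0302] yaw 1.887 F [-0.4  0.   0. ] w 0.0566
shift x -0.001 y -0.015 z 0.059 turn -0.002
```

Call:
servo_tool(rows=[[[0,-0.01,0.05],0],[[0,-0.01,0.05],0]])

```text
time: 15.82
tool_pos: [0.6168, 0.2645, 0.0264]
ee_rot: [3.14, -0.0, 1.887]
wrist_force: [-0.3, 0.9, -1.5]
width: 0.0563
```

Call:
servo_tool(rows=[[[0,0,0],0],[[0,0,0],0],[[0,0,0],0],[[0,0,0],0],[[0,0,0],0],[[0,0,0],0]], grip=1)

```text
time: 16.32
tool_pos: [0.6164, 0.2644, 0.0258]
ee_rot: [3.141, -0.0, 1.887]
wrist_force: [0.7, 0.4, 1.0]
width: 0.0299
```

Call:
servo_tool(rows=[[[0,0,-0.15],0],[[0,0,-0.5],0],[[0,0,-0.9],0],[[0,0,-1],0],[[0,0,-1],0]])

```text
time: 16.73
tool_pos: [0.6188, 0.2651, 0.1106]
ee_rot: [3.132, -0.0, 1.887]
wrist_force: [0.6, -0.1, -0.5]
width: 0.0296
```

```bash
python3 -c "
from h import *
P=C0; todo(P[0],P[1],.08,1.4863)"
```

```text
t 16.73 tcp [0.6188 0.2651 0.1106] yaw 1.8873 F [ 0.6 -0.1 -0.5] w 0.0296
shift x -2.804 y -1.822 z 0.383 turn 0.255
```

Call:
servo_tool(rows=[[[-0.3,-0.2,0],0.07],[[-0.7,-0.45,0],0.14],[[-1,-0.65,0],0.21],[[-1,-0.65,0],0.255]])

```text
time: 17.07
tool_pos: [0.5895, 0.167, 0.103]
ee_rot: [-3.137, 0.004, 1.478]
wrist_force: [-0.2, 1.1, -0.9]
width: 0.0297
```

```bash
python3 -c "
from h import *
P=C0; todo(P[0],P[1],.08,1.4863)"
```

```text
t 17.07 tcp [0.5895 0.167  0.103 ] yaw 1.4777 F [-0.2  1.1 -0.9] w 0.0297
shift x -2.042 y -0.303 z 0.287 turn -0.005
```

Call:
servo_tool(rows=[[[-0.4,-0.06,0],0],[[-0.8,-0.12,0],0],[[-1,-0.15,0],0]])

```text
time: 17.32
tool_pos: [0.571, 0.0905, 0.103]
ee_rot: [-3.137, 0.002, 1.485]
wrist_force: [0.0, -0.3, -0.3]
width: 0.0299
```

Call:
servo_tool(rows=[[[-0.4,-0.06,0],0],[[-0.8,-0.12,0],0],[[-1,-0.15,0.1],0],[[-1,-0.15,0.2],0],[[-1,-0.15,0.3],0],[[-1,-0.15,0.3],0],[[-1,-0.15,0.3],0],[[-1,-0.15,0.3],0]])

```text
time: 17.98
tool_pos: [0.5545, 0.0158, 0.0811]
ee_rot: [-3.141, -0.0, 1.488]
wrist_force: [0.3, -0.3, -0.6]
width: 0.0291
```

```bash
python3 -c "
from h import *
P=C0; todo(P[0],P[1],.043,1.4863); snap('wrist','w6'); crop('w6',160,120,440,330,2.8,'w6v')"
```

```text
t 17.98 tcp [0.5545 0.0158 0.0811] yaw 1.4884 F [ 0.3 -0.3 -0.6] w 0.0291
shift x -0.120 y -0.045 z 0.476 turn 0.001
```

View pics/w6v.png

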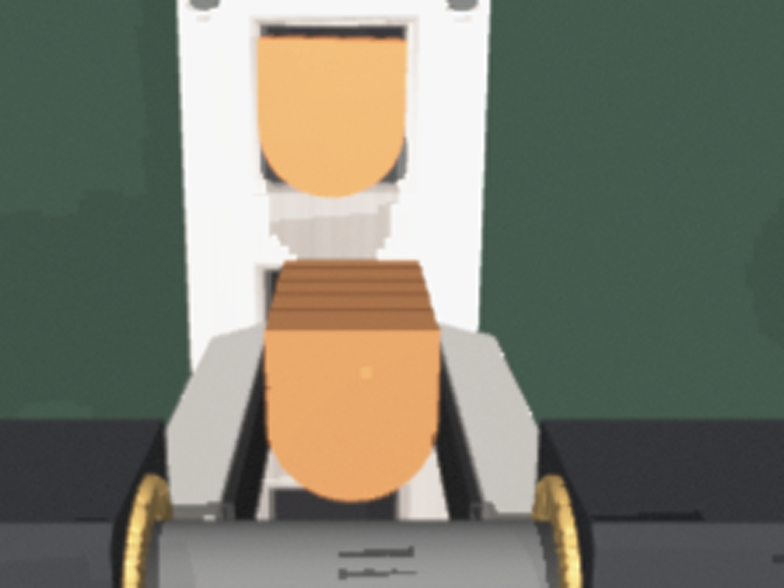

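```bash
python3 -c "
from h import *
g=lambda x,y,z: bl('w6',(x+.5)/2.8+159.5,(y+.5)/2.8+119.5,z)
print('bottom breast',g(285,261,.0553),g(422,261,.0553)); print('top breast',g(266,330,.1053),g(440,330,.1053))
print('back',g(352,502,.1053)); print('pocket0 front',g(252,21,.038),g(417,18,.038)); print('pocket1 front left',g(256,266,.038))
print('heel0 top',g(257,38,.066),g(407,38,.066),g(333,196,.066))"
```

```text
bottom breast [-10.8  24.9] [19.7 25. ]
top breast [-10.6  25.3] [19.2 25.3]
back [ 4.2 -7. ]
pocket0 front [-18.7  76.8] [18.8 77.6]
pocket1 front left [-19.1  19.3]
heel0 top [-15.   73.5] [15.  73.6] [ 0.1 41.5]
```

Call:
servo_tool(rows=[[[-0.06,-0.03,0],0],[[-0.113,-0.054,0],0],[[-0.113,-0.054,0.05],0],[[-0.113,-0.054,0.12],0],[[-0.113,-0.054,0.2],0],[[-0.113,-0.054,0.28],0],[[-0.113,-0.054,0.34],0],[[-0.113,-0.054,0.36],0],[[-0.113,-0.054,0.36],0]])

```text
time: 18.78
tool_pos: [0.5487, 0.0061, 0.0516]
ee_rot: [-3.14, -0.0, 1.487]
wrist_force: [0.4, -0.2, -0.2]
width: 0.0296
```

```bash
python3 -c "
from h import *
P=C0; todo(P[0],P[1],.043,1.4863)"
```

```text
t 18.78 tcp [0.5487 0.0061 0.0516] yaw 1.4868 F [ 0.4 -0.2 -0.2] w 0.0296
shift x 0.008 y 0.017 z 0.107 turn 0.000
```

Call:
servo_tool(rows=[[[0,0,0.05],0],[[0,0,0.09],0],[[0,0,0.1],0],[[0,0,0.1],0]])

```text
time: 19.12
tool_pos: [0.5492, 0.0061, 0.0443]
ee_rot: [-3.141, -0.0, 1.487]
wrist_force: [0.2, -0.0, -0.6]
width: 0.0295
```

Call:
servo_tool(rows=[[[0,0,0],0],[[0,0,0],0],[[0,0,0],0],[[0,0,0],0]], grip=-0.1)

```text
time: 19.45
tool_pos: [0.5496, 0.006, 0.045]
ee_rot: [3.141, -0.0, 1.487]
wrist_force: [-0.7, -0.1, -0.2]
width: 0.0509
```

Call:
servo_tool(rows=[[[0,0,-0.1],0],[[0,0,-0.4],0],[[0,0,-0.8],0],[[0,0,-0.9],0],[[0,0,-0.9],0]])

```text
time: 19.87
tool_pos: [0.552, 0.0058, 0.1211]
ee_rot: [3.133, -0.0, 1.487]
wrist_force: [0.7, 0.0, 0.7]
width: 0.0518
```

```bash
python3 -c "
from h import *
todo(.4266,.299,.1,np.pi/2+.347); snap('side','s7'); crop('s7',220,140,340,260,5,'s7v')"
```

```text
t 19.87 tcp [0.552  0.0058 0.1211] yaw 1.4868 F [0.7 0.  0.7] w 0.0518
shift x 3.520 y -1.869 z 0.264 turn -0.274
```

View pics/s7v.png

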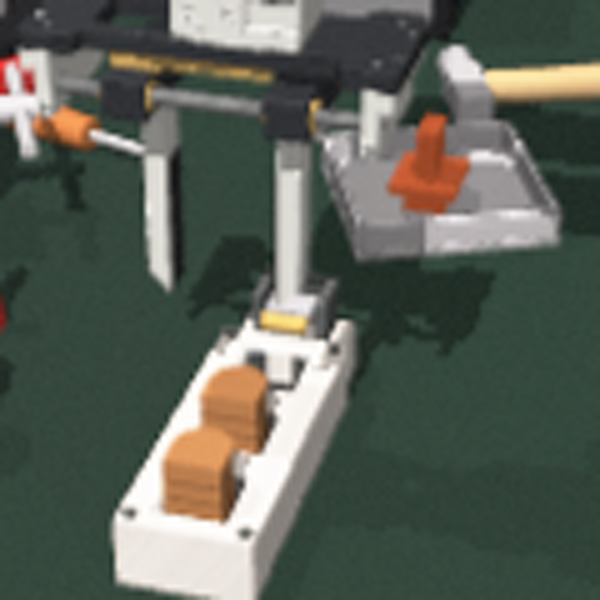

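Call:
servo_tool(rows=[[[0.3,-0.16,0],0],[[0.6,-0.32,0],0],[[0.9,-0.47,0],0]], grip=-0.2)

```text
time: 20.17
tool_pos: [0.5162, 0.0813, 0.1143]
ee_rot: [-3.138, 0.0, 1.485]
wrist_force: [-0.1, -0.1, -0.5]
width: 0.0565
```

Call:
servo_tool(rows=[[[0.45,-0.23,0],0],[[0.9,-0.47,0],0]])

```text
time: 20.33
tool_pos: [0.4847, 0.1563, 0.1143]
ee_rot: [-3.138, 0.001, 1.485]
wrist_force: [0.5, 0.0, -0.8]
width: 0.0561
```

Call:
servo_tool(rows=[[[0.45,-0.23,0],0],[[0.9,-0.47,0],0]])

```text
time: 20.5
tool_pos: [0.453, 0.2317, 0.1145]
ee_rot: [-3.138, 0.001, 1.486]
wrist_force: [0.4, -0.2, 0.1]
width: 0.0564
```

Call:
servo_tool(rows=[[[0.4,-0.2,0],-0.07],[[0.8,-0.4,0],-0.14],[[0.82,-0.44,0],-0.21],[[0.82,-0.44,0.1],-0.274],[[0.82,-0.44,0.2],-0.274],[[0.82,-0.44,0.25],-0.274],[[0.82,-0.44,0.25],-0.274],[[0.82,-0.44,0.25],-0.274]])

```text
time: 21.17
tool_pos: [0.4252, 0.2982, 0.0955]
ee_rot: [-3.139, 0.0, 1.915]
wrist_force: [-0.7, 0.0, 1.0]
width: 0.0561
```

```bash
python3 -c "
from h import *
todo(.4266,.299,.0255,np.pi/2+.347);snap('wrist','w7'); crop('w7',0,0,560,420,1.42,'w7v')
H=hsv('w7'); m=((H[:,:,0]>=5)&(H[:,:,0]<=27)&(H[:,:,1]>85)&(H[:,:,2]>60))
b,e,n,st=fit('w7',m,.4266,.299,.347); print(b.round(4),round(e),n)"
```

```text
t 21.17 tcp [0.4252 0.2982 0.0955] yaw 1.9147 F [-0.7  0.   1. ] w 0.0561
shift x 0.003 y 0.020 z 0.875 turn -0.002
[0.4224 0.3019 0.0678] 1705 769.0
```

View pics/w7v.png

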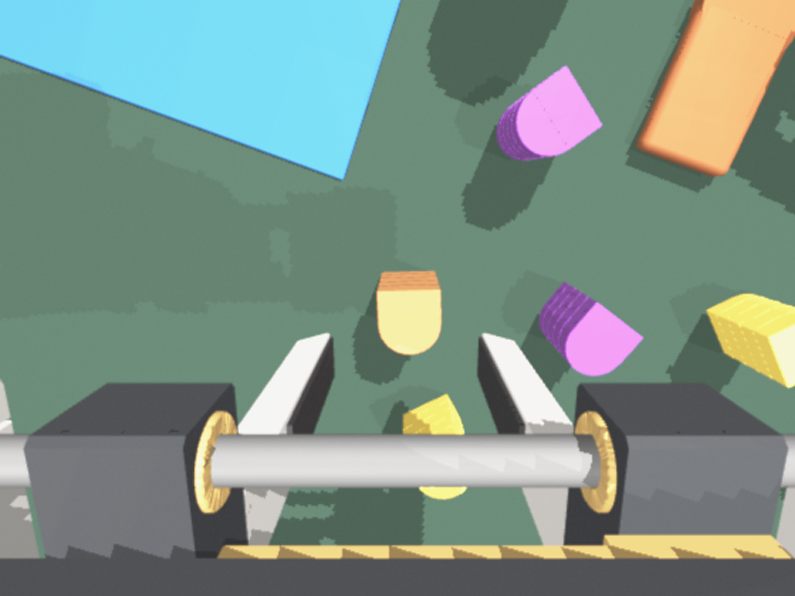

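Heel A (brown) sits centred between the fingers at view (408,310). The purple at (590,330) and yellow at (435,440) stay clear.

Call:
servo_tool(rows=[[[0,0.01,0.15],0],[[0,0.01,0.4],0],[[0,0.01,0.65],0],[[0,0.01,0.8],0],[[0,0.01,0.88],0],[[0,0.01,0.89],0],[[0,0.01,0.89],0]])

```text
time: 21.8
tool_pos: [0.4265, 0.2993, 0.0255]
ee_rot: [-3.142, -0.0, 1.917]
wrist_force: [0.3, 0.6, 1.2]
width: 0.0564
```

```bash
python3 -c "
from h import *
todo(.4266,.299,.0255,np.pi/2+.347)"
```

```text
t 21.8 tcp [0.4265 0.2993 0.0255] yaw 1.9168 F [0.3 0.6 1.2] w 0.0564
shift x -0.004 y 0.000 z 0.000 turn -0.001
```

Call:
servo_tool(rows=[[[0,0,0],0],[[0,0,0],0],[[0,0,0],0],[[0,0,0],0],[[0,0,0],0],[[0,0,0],0]], grip=1)

```text
time: 22.3
tool_pos: [0.4267, 0.2996, 0.0262]
ee_rot: [3.14, -0.0, 1.917]
wrist_force: [-0.1, -1.4, 2.6]
width: 0.0296
```

Call:
servo_tool(rows=[[[0,0,-0.15],0],[[0,0,-0.5],0],[[0,0,-0.9],0],[[0,0,-1],0],[[0,0,-1],0]])

```text
time: 22.72
tool_pos: [0.4285, 0.3005, 0.1096]
ee_rot: [3.134, -0.001, 1.917]
wrist_force: [-0.3, -0.0, 0.3]
width: 0.0297
```

```bash
python3 -c "
from h import *
P=C0+RB@[0,-.058]; todo(P[0],P[1],.08,1.4863)"
```

```text
t 22.72 tcp [0.4285 0.3005 0.1096] yaw 1.9171 F [-0.3 -0.   0.3] w 0.0297
shift x -4.631 y -0.120 z 0.370 turn 0.274
```

Call:
servo_tool(rows=[[[-0.3,-0.01,-0.05],0.07],[[-0.7,-0.02,-0.1],0.14],[[-1,-0.03,-0.1],0.21],[[-1,-0.03,-0.1],0.274]])

```text
time: 23.05
tool_pos: [0.4514, 0.2195, 0.1118]
ee_rot: [-3.14, 0.003, 1.478]
wrist_force: [-0.4, 0.0, -0.7]
width: 0.0293
```

```bash
python3 -c "
from h import *
P=C0+RB@[0,-.058]; todo(P[0],P[1],.08,1.4863)"
```

```text
t 23.05 tcp [0.4514 0.2195 0.1118] yaw 1.4777 F [-0.4  0.  -0.7] w 0.0293
shift x -3.259 y 1.483 z 0.397 turn -0.005
```

Call:
servo_tool(rows=[[[-0.4,0.18,0],0],[[-0.7,0.32,0],0],[[-0.9,0.41,0],0]])

```text
time: 23.3
tool_pos: [0.4771, 0.1466, 0.1114]
ee_rot: [-3.139, 0.002, 1.486]
wrist_force: [0.7, 0.0, 0.3]
width: 0.0297
```

Call:
servo_tool(rows=[[[-0.45,0.2,0],0],[[-0.9,0.41,0],0]])

```text
time: 23.47
tool_pos: [0.5032, 0.0735, 0.1114]
ee_rot: [-3.138, 0.0, 1.489]
wrist_force: [0.6, 0.1, -0.5]
width: 0.0299
```

Call:
servo_tool(rows=[[[-0.45,0.2,0],0],[[-0.8,0.37,0],0]])

```text
time: 23.63
tool_pos: [0.5278, 0.0055, 0.1114]
ee_rot: [-3.138, 0.001, 1.486]
wrist_force: [0.2, 0.1, -0.7]
width: 0.03
```

Call:
servo_tool(rows=[[[-0.3,0.12,0],0],[[-0.5,0.24,0],0],[[-0.6,0.28,0],0],[[-0.6,0.28,0.1],0],[[-0.6,0.28,0.2],0],[[-0.6,0.28,0.3],0],[[-0.6,0.28,0.35],0],[[-0.6,0.28,0.35],0],[[-0.6,0.28,0.35],0]])

```text
time: 24.38
tool_pos: [0.5463, -0.0407, 0.0849]
ee_rot: [-3.14, -0.0, 1.488]
wrist_force: [0.5, -0.3, -0.2]
width: 0.0297
```

```bash
python3 -c "
from h import *
P=C0+RB@[0,-.058]; todo(P[0],P[1],.08,1.4863); snap('wrist','w8'); crop('w8',160,120,440,330,2.8,'w8v')"
```

```text
t 24.38 tcp [ 0.5463 -0.0407  0.0849] yaw 1.4881 F [ 0.5 -0.3 -0.2] w 0.0297
shift x -0.131 y -0.003 z 0.061 turn 0.001
```

View pics/w8v.png

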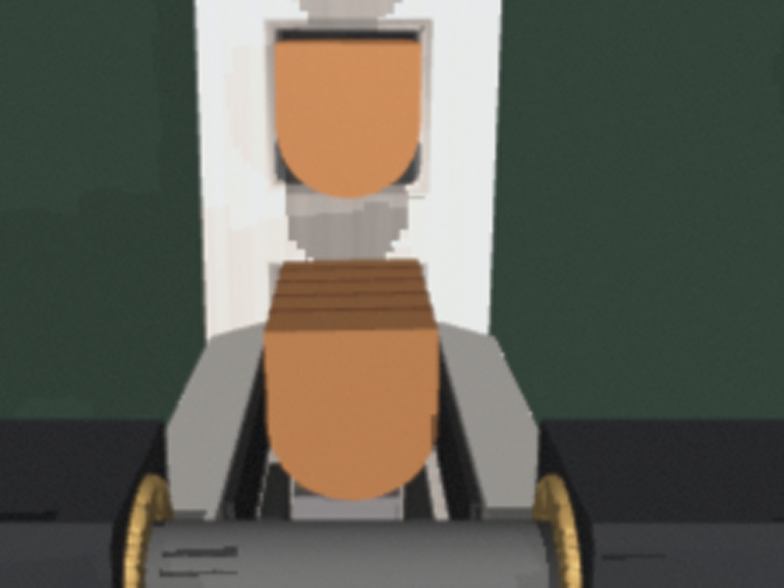

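```bash
python3 -c "
from h import *
b=.0849-.0258
g=lambda x,y,z: bl('w8',(x+.5)/2.8+159.5,(y+.5)/2.8+119.5,z)
print('bottom breast',g(283,260,b),g(422,260,b)); print('top breast',g(265,330,b+.05),g(440,330,b+.05))
print('back',g(352,501,b+.05)); print('pocket1 front',g(266,21,.038),g(432,20,.038)); 
print('heel1 top',g(274,40,.066),g(422,40,.066),g(348,198,.066))"
```

```text
bottom breast [-14.6 -31.9] [ 16.3 -31.8]
top breast [-14.2 -31.8] [ 15.8 -31.7]
back [  0.8 -63.9]
pocket1 front [-19.3  19.8] [19.1 20.1]
heel1 top [-15.2  16. ] [14.9 16.1] [ -0.1 -16.6]
```

Call:
servo_tool(rows=[[[-0.06,0,0],0],[[-0.122,-0.01,0],0],[[-0.122,-0.01,0.05],0],[[-0.122,-0.01,0.12],0],[[-0.122,-0.01,0.2],0],[[-0.122,-0.01,0.28],0],[[-0.122,-0.01,0.36],0],[[-0.122,-0.01,0.4],0],[[-0.122,-0.01,0.4],0]])

```text
time: 25.18
tool_pos: [0.5443, -0.0511, 0.0519]
ee_rot: [-3.139, -0.0, 1.487]
wrist_force: [0.5, 1.0, -0.9]
width: 0.03
```

```bash
python3 -c "
from h import *
P=C0+RB@[0,-.058]; todo(P[0],P[1],.043,1.4863)"
```

```text
t 25.18 tcp [ 0.5443 -0.0511  0.0519] yaw 1.4869 F [ 0.5  1.  -0.9] w 0.03
shift x -0.000 y 0.012 z 0.111 turn 0.000
```

Call:
servo_tool(rows=[[[0,0,0.05],0],[[0,0,0.09],0],[[0,0,0.1],0],[[0,0,0.1],0]])

```text
time: 25.52
tool_pos: [0.5451, -0.0513, 0.0452]
ee_rot: [-3.141, -0.0, 1.487]
wrist_force: [0.6, -0.6, -0.5]
width: 0.0296
```

Call:
servo_tool(rows=[[[0,0,0],0],[[0,0,0],0],[[0,0,0],0],[[0,0,0],0]], grip=-0.1)

```text
time: 25.85
tool_pos: [0.5455, -0.0514, 0.0458]
ee_rot: [3.141, -0.0, 1.487]
wrist_force: [0.3, 0.1, -0.4]
width: 0.0505
```

Call:
servo_tool(rows=[[[0,0,-0.1],0],[[0,0,-0.4],0],[[0,0,-0.8],0],[[0,0,-1],0],[[0,0,-1],0]])

```text
time: 26.27
tool_pos: [0.5484, -0.052, 0.1315]
ee_rot: [3.131, 0.001, 1.487]
wrist_force: [0.3, 0.2, 1.5]
width: 0.0518
```

Call:
servo_tool(rows=[[[-0.3,0,-0.3],0],[[-0.6,0,-0.6],0],[[-0.6,0,-0.9],0],[[-0.6,0,-0.9],0],[[-0.6,0,-0.9],0]])

```text
time: 26.68
tool_pos: [0.5417, -0.0995, 0.1981]
ee_rot: [3.14, 0.0, 1.486]
wrist_force: [0.4, -0.8, -0.9]
width: 0.0515
```

```bash
python3 -c "
from h import *
todo(.5,0); snap('side','s9'); crop('s9',220,140,340,260,5,'s9v'); snap('wrist','w9'); crop('w9',230,50,370,290,2.4,'w9v'); snap('scene','sc9'); crop('sc9',140,150,460,300,2.5,'sc9v')"
```

```text
t 26.68 tcp [ 0.5417 -0.0995  0.1981] yaw 1.4862 F [ 0.4 -0.8 -0.9] w 0.0515
shift x 1.196 y -0.624
```

View pics/s9v.png

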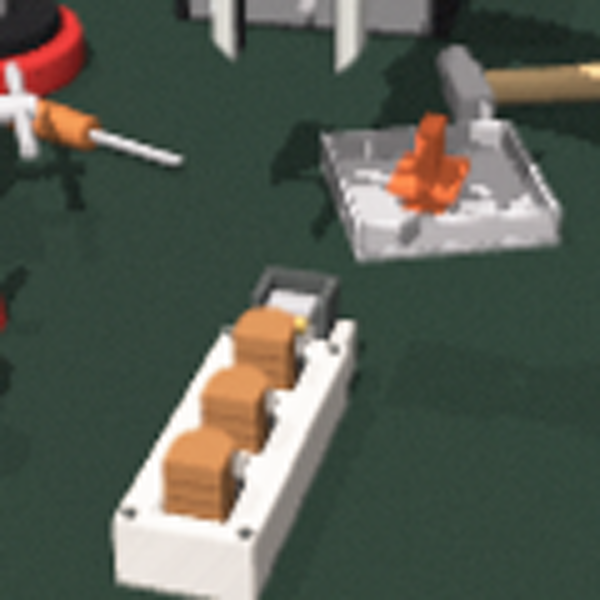

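View pics/w9v.png

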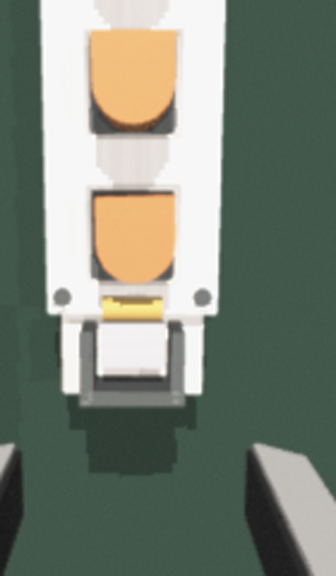

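View pics/sc9v.png

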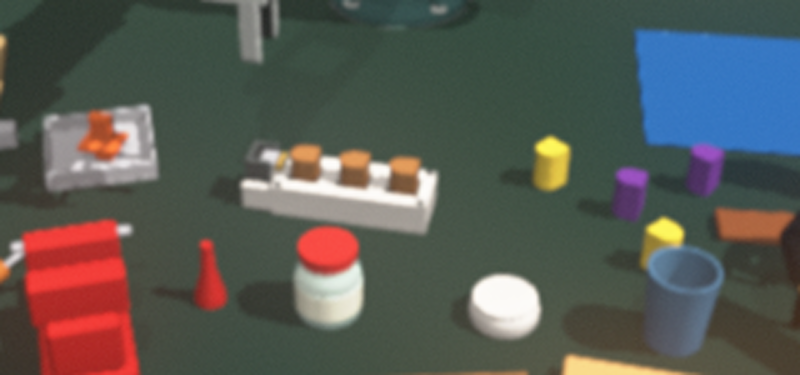

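```bash
python3 -c "
from h import *
g=lambda x,y,z: bl('w9',(x+.5)/2.4+229.5,(y+.5)/2.4+49.5,z)
print(g(92,195,.066),g(176,195,.066),g(134,283,.066), 'h1',g(90,30,.066),g(178,30,.066))
robot.close_job(); print('closed')"
```

```text
[-15.3 -41.8] [ 15.8 -41.8] [  0.3 -74.4] h1 [-15.4  15.1] [15.8 15.1]
the job is handed in; nothing more can be done
closed
```

The job is done and handed in at about 26.7 s of the 72 s allowed.

- **Plug:** I pulled it straight up past the roller catch and set it down near the middle of the steel tray. In the last pictures it is still standing there.
- **Heels:** I picked up the three brown heels one at a time and placed them in pockets 0, 1 and 2. The round backs face the rounded ends, with no notable force on the way in.
- **Last checks:** All three heels are upright and level with each other. With the top assumed at the fully-down height of 66 mm, all three top faces measured close to the true 30 mm width (30.0 to 31.2 mm). The gripper was open and well clear of everything.
- **Bystanders:** The yellow and purple look-alikes and the other things in view look undisturbed. I checked those by eye only and took no measurements.
- **Failed check:** One automatic outline fit failed, on the last heel before gripping, because the picture's brightness had changed. I used the earlier fit and the close-up picture instead, and the grip closed normally at 29.6 mm.

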